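Switch the charger off and release its battery pack

TASK

The battery pack is finished charging: turn the charger's dial so that its pointer points at the long raised off mark, and only then take the pack out of the charger. It is held by a sprung tab, so squeeze the tab in fully and keep it in while lifting the pack straight out, without tearing it out against the latch. Set the pack down upright, flat on the floor of the pale open tray without dropping it, leave the dial at off, and do not disturb the flux jar or the screwdriver just beyond the work.

Things in the scene. Friction and masses are not known exactly. Their poses are not given: they have to be found in the camera images.
- dock: Grey bench charger, fixed, 90 x 230 x 40 mm. Origin: centre of its underside, z up. Battery well (43 x 103 mm, floor 8 mm above the bench) in its +y half, dial on its -y half; its -x side, roughly towards the robot, is the latch side: a lip in the well's -x wall (inner face x = -21.5 mm, underside 30 mm above the bench) catches the nose of the pack's tab.
- off_mark (a point): The long raised white rib (14 x 5 mm, 3 mm high) on the charger's deck beside the dial, on the -x side of it: the off position. The point is its middle; it lies at (-35, -70, 43) mm in the charger's frame. Short flat ticks are the other positions.
- dial_grip (a point): On the dial's axis, at (0, -70, 66) mm in the charger's frame. The black dial is a 47 mm disc, 6 mm thick, on the 40 mm high deck, with an upright grip bar 14 mm thick, 40 mm long, 46 to 72 mm above the bench, whose narrower nose end with a white line is the pointer. The point's -x axis runs along the bar to the pointer.
- dial (a joint): Dial angle, rad, counter-clockwise from above positive; starts between 0.6 and 1.4. 0 = pointer at the off mark (along the charger's -x); at q the bar is turned by q from the charger's x axis. Travel -2.2 to 2.2, no detents, friction about 0.06 N m; it stays where it is left.
- pack: Black battery pack upright in the well: 40 (x) x 100 (y) x 88 mm, about 0.3 kg. Origin: centre of its underside, z up; axes parallel to the charger's, origin at (0, 55, 8) mm in the charger's frame while seated, so its top is 96 mm above the bench, 56 mm above the deck. The release tab is in the middle of its -x face; its +x face is a plain wall at x = 20 mm.
- pack_grip (a point): Where to take the pack: (-5, 0, 62) mm in its frame, midway between the tab's face and the far wall, at mid height of the tab's pad. From above, with the fingers closing along the pack's x, one bears on the tab, the other on the plain wall: 50 mm across, 41.5 mm with the tab fully in.
- tab (a joint): Travel of the grey ribbed release tab, m: 0 = out (latched), 0.0085 = fully in at its stop, pressed along the pack's +x. Pad 30 mm wide (y), 40 to 80 mm above the pack's underside, 10 mm proud of the -x face. Spring 3 N at the start, 9 N fully in. The nose clears the lip once pressed 6 mm and has passed it once the pack is lifted 30 mm; the tab springs back when let go.
- tray: Loose pale shallow tray, 111 (x) x 219 (y) mm over the rim, 19 mm high. Origin: centre of its underside, z up. Its floor is 2 mm above the bench and 88 x 196 mm inside.
- flux_jar: Small jar with a screw lid, 42 mm across, 32 mm high; a bystander. Origin: centre of its underside.
- driver_red: Screwdriver 168 mm long, 20 mm thick, lying flat; a bystander beyond the charger and tray. Origin: under its middle.
- dock_well (a point): Centre of the floor of the charger's battery well, at (0, 55, 8) mm in the charger's frame.

How it is judged:
By the outcome, as a careful person would: the job done as asked, in the order asked, and still so for the second after the job is handed in, with the robot touching nothing.
It also fails if it takes over 53 s, if anything falls off the work surface, if the arm or the gripper's body presses on something with over 40 N, if the wrist force passes 120 N, or if a joint passes its speed limit or range.

ROBOT

A 6-joint arm with a two-finger parallel gripper is mounted at the origin on a cart in front of the work surface, level with it; the furniture and walls round the work are solid. World frame = base frame: x ahead of the robot, y to its left, z up, the work surface at z = 0. Lengths are in m, angles in degrees, forces in N, time in s.
With the tool pointing down it reaches from about 0.275 to 0.875 m from the base axis. Payload 12.5 kg.
Tool frame: the origin (TCP) lies midway between the tips of the shut fingers; the grasp point (between the pads) lies 19 mm behind it; z points along the fingers, y is the line along which they close (so a half turn about z gives the same grasp; the last joint's range is limited). The gripper opens to 85 mm and grips with 20 to 120 N. Pads are 22 mm wide; open, the fingers measure 114 mm over their backs; the gripper's body (76 mm by 85 mm) begins 54 mm behind the grasp point. The pads swing forward as they close: fully open they stand 13 mm farther back than shut.
Start: joints at [-77.785, 20.094, 94.641, -0, 65.266, -4.847], TCP at [0.161, -0.526, 0.231] pointing down, gripper open.
Joint ranges: [-157.81, 157.81], [-45, 120.19], [0.68, 151.7], [-89.99, 269.99], [4.06, 180], [-164.3, 164.3]. Speed limits (degrees/s): [127.2, 127.2, 159.86, 180, 180, 180].

INTERFACE

Orientations are given as [roll, pitch, yaw] about the fixed x, y, z axes, in that order (R = Rz(yaw) Ry(pitch) Rx(roll)).
In Python, from cell import bot, capture, read_state gives the robot as it stands (bot), with the cameras as plain functions and the readings as plain functions.
- The arm moves only by the shell command python3 nudge.py 'ROWS' [OPENING] [FORCE]. ROWS is rows parted by semicolons, their numbers by spaces, 1 to 8 of them, each of 6 numbers: dx, dy, dz in m, then a rotation vector rx, ry, rz in degrees; each row shifts and turns the commanded pose from where the row before left it, along the tool's axes as they then stand; what a row does not reach is not made up. A row lasts 1/12 s, in which the tool goes at most 0.0417 m and 7.16 degrees, less where a joint would pass 70% of its speed; a pose out of reach is approached as far as the arm can. OPENING is the finger opening in m, set as the command begins (- or left out keeps the last). The fingers move at their own pace and stop on an object; FORCE is the grip in N (left out, the last holds). Time passes only in rows, so rows that do not move let the fingers close. It prints the time, the measured TCP pose, the force, the opening and the grip force at its end.
- read_state(): the state, without advancing time (a new reading comes with each control period).
- capture(name): name is "scene" or "top" or "wrist"; returns a dict with "frame" (384x512x3 uint8, red, green, blue), "camera_matrix" (3x3 intrinsics, pixels), "xyz" and "attitude" of the camera in the world; the wrist camera has in their place "T_tool_cam" (4x4, takes a point from camera to tool coordinates, whose origin is the TCP and whose axes are the flange's). Camera axes: x right, y down, z forward; pixel columns grow to the right and rows downward; lengths in m; the calibration is good to about 2 mm. A picture is of the moment at which its call begins: read the wrist's pose just before it. There is no depth.
- bot.close_job(): hands the job in; it is judged then, once.
The state is a dict: "t": time; "q": joint angles; "qd": joint speeds; "joint_efforts": joint torques, N m; "position": TCP position; "tool_rot": TCP orientation; "ft_force": force on the tool from outside, world axes, zero at the start; "torque": the same for the moment, N m; "grip_width": finger opening in m; "gripper_force": force on a finger pad.
Only numpy, scipy, OpenCV 4.12 (cv2) and the standard library are available. Lean on these libraries where they do the work, as an engineer would, in place of code of your own. Each camera call takes 0.05 s, during which the arm holds its last target. There are 200 camera calls.

## Working session

There is one attempt and no reset: what is moved stays moved. The work goes in short steps, Python scripts to look and compute and a shell command to move; the robot and the scene stay as the last step left them, time stands still between calls to the robot, and variables do not carry over. Pictures are saved under pics/ and viewed, at most 10 in all, crops included, and the job is handed in when it is done.

```bash
ls; mkdir -p pics; python3 - <<'E'
from cell import bot, capture, read_state
import cv2
s=read_state();print(s)
for n in("top","scene"):
    c=capture(n);cv2.imwrite(f"pics/{n}0.png",c["frame"][...,::-1]);print(n,c["camera_matrix"],c["xyz"],c["attitude"])
c=capture("wrist");print(c["T_tool_cam"])
E
```

```text
cell.py
nudge.py
pics
{'t': 0.0, 'q': array([-7.77854357e+01,  2.01245390e+01,  9.46778109e+01, -1.19171349e-03,
        6.52675258e+01, -4.84717425e+00]), 'qd': array([-0.0297879 , -0.04606125,  0.01224273, -0.03554341, -0.0599022 ,
       -0.06889499]), 'joint_efforts': array([-1.65693473e-03, -5.06102479e+01, -2.91402376e+01, -2.31489148e-04,
        4.50835287e-03,  3.59261855e-05]), 'position': array([ 0.16131742, -0.52544706,  0.2307508 ]), 'tool_rot': array([-1.79930283e+02, -4.82645677e-03,  1.70622349e+01]), 'ft_force': array([-0.43670722, -0.15978614,  0.35402848]), 'torque': array([ 0.08467272,  0.00053504, -0.04198682]), 'gripper_force': 0.0, 'grip_width': 0.08504041518653309}
top [[495.00351574   0.         250.95431302]
 [  0.         495.00351574 194.30311213]
 [  0.           0.           1.        ]] [ 0.4679682  -0.03337237  1.36285707] [-1.75172324e+02  2.14871082e-02 -9.09358215e+01]
scene [[354.02261873   0.         255.64109215]
 [  0.         354.02261873 189.65323149]
 [  0.           0.           1.        ]] [0.26937184 0.52265869 0.63971235] [-1.32386538e+02 -5.96810200e-02 -1.49813307e+02]
[[ 1.14861486e-04 -9.55643098e-01 -2.94527174e-01  7.61748456e-02]
 [ 9.99999428e-01 -2.03519327e-04  1.05033860e-03 -1.26726004e-03]
 [-1.06369080e-03 -2.94527126e-01  9.55642528e-01 -1.42405657e-01]
 [ 0.00000000e+00  0.00000000e+00  0.00000000e+00  1.00000000e+00]]
```

View pics/top0.png

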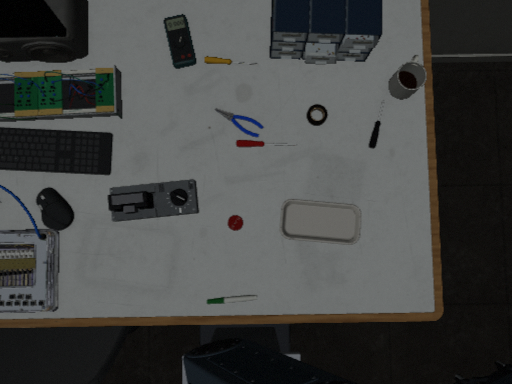

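View pics/scene0.png

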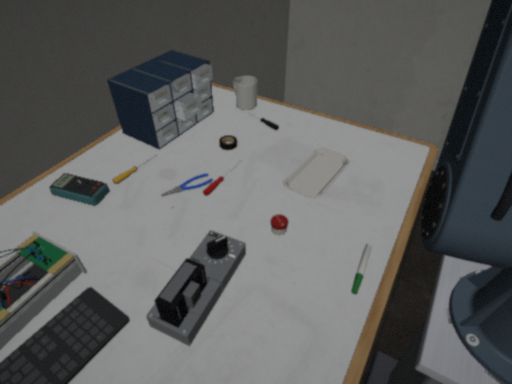

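The top view shows the dock at about (153,200) with the dial at (180,198), the jar at (236,223), the tray at (320,221) and the red driver at (265,143). Next I'll enlarge the dock and take contours.

```bash
cat > h.py <<'E'
import numpy as np, cv2
from scipy.spatial.transform import Rotation as R
def rot(a): return R.from_euler('xyz',a,degrees=True).as_matrix()
def cam(c,s=None):
    if 'xyz' in c: return np.array(c['camera_matrix']),rot(c['attitude']),np.array(c['xyz'])
    T=np.array(c['T_tool_cam']);Rt=rot(s['tool_rot'])
    return np.array(c['camera_matrix']),Rt@T[:3,:3],Rt@T[:3,3]+s['position']
def cast(C,uv,z):
    K,Rm,p=C;uv=np.atleast_2d(uv).astype(float)
    d=(Rm@np.linalg.inv(K)@np.c_[uv,np.ones(len(uv))].T).T
    return p+d*((z-p[2])/d[:,2])[:,None]
def proj(C,P):
    K,Rm,p=C;q=(K@(Rm.T@(np.atleast_2d(P)-p).T)).T
    return q[:,:2]/q[:,2:]
E
python3 - <<'E'
from cell import bot, capture, read_state
from h import *
c=capture("top");f=c["frame"];C=cam(c)
cv2.imwrite("pics/dock.png",cv2.resize(f[165:235,95:215,::-1],None,fx=6,fy=6,interpolation=cv2.INTER_CUBIC))
g=f.astype(int);print("bench",g[250,150],"dock",g[200,165],"tray",g[222,320],"rim",g[203,320])
m=(f.max(2)<125).astype(np.uint8);m[:170]=0;m[232:]=0;m[:,:100]=0;m[:,215:]=0
ct=max(cv2.findContours(m,0,2)[0],key=cv2.contourArea)
for z in(0,.04):
    w=cast(C,ct[:,0],z);r=cv2.minAreaRect(w[:,:2].astype(np.float32)*1000);print("dock",z,r)
h=f[195:250,270:370].astype(int);d=h[...,0]-h[...,2];print("r-b tray",d[27,50],"bench",d[2,2])
hsv=cv2.cvtColor(f,cv2.COLOR_RGB2HSV);print(hsv[222,320],hsv[250,250])
j=((hsv[...,1]>130)&((hsv[...,0]<8)|(hsv[...,0]>172))).astype(np.uint8)
for k in cv2.findContours(j,0,2)[0]:
    if cv2.contourArea(k)>40: b=cv2.minEnclosingCircle(k);print("red",b,cast(C,[b[0]],.03))
t=((f[...,0].astype(int)-f[...,2])>8).astype(np.uint8);t[:190]=0;t[255:]=0;t[:,:265]=0;t[:,375:]=0
cs=cv2.findContours(t,0,2)[0];ct=max(cs,key=cv2.contourArea)
for z in(0,.019):print("tray",z,cv2.minAreaRect(cast(C,ct[:,0],z)[:,:2].astype(np.float32)*1000))
E
```

```text
bench [110 113 112] dock [47 50 52] tray [103 103 100] rim [95 96 91]
dock 0 ((570.6024780273438, 225.67181396484375), (317.4035339355469, 168.81173706054688), 89.06395721435547)
dock 0.04 ((567.5902099609375, 218.06887817382812), (308.0877685546875, 163.8571319580078), 89.06395721435547)
r-b tray 3 bench -3
[ 30   7 103] [ 90   5 113]
red ((235.0565185546875, 222.1173858642578), 7.194276332855225) [[0.50617038 0.00926599 0.03      ]]
red ((249.9423065185547, 143.0), 13.096029281616211) [[ 0.72091325 -0.03424504  0.03      ]]
red ((407.0, 80.5), 9.552586555480957) [[ 0.88814253 -0.46975896  0.03      ]]Traceback (most recent call last):
  File "<stdin>", line 16, in <module>
ValueError: max() iterable argument is empty
```

View pics/dock.png

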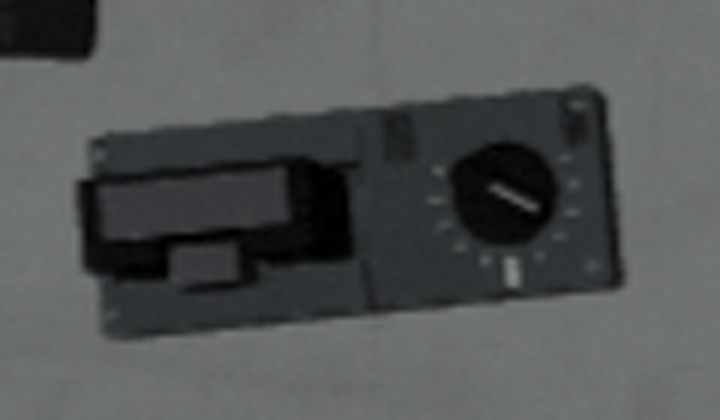

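Zoomed on the dock: the white off rib is at about (180,210) full-frame. The dial disc is at (179,197), and its white pointer line aims right and slightly down, so q is about 1.1 rad. The pack is on the left with its tab at the bottom. I'll redo the masks with better thresholds.

```bash
python3 - <<'E'
from cell import bot, capture, read_state
from h import *
c=capture("top");f=c["frame"];C=cam(c)
m=(f.max(2)<80).astype(np.uint8);m=cv2.morphologyEx(m,2,np.ones((3,3)))
for k in cv2.findContours(m,0,2)[0]:
    x,y,w,h=cv2.boundingRect(k)
    if 100<x<150 and 160<y<210: 
        print(x,y,w,h)
        print("dock .04",cv2.minAreaRect(cast(C,k[:,0],.04)[:,:2].astype(np.float32)*1000))
# off mark
sub=f[204:217,172:190].max(2);ys,xs=np.where(sub>75);uv=[xs.mean()+172,ys.mean()+204];print("mark",uv,cast(C,[uv],.043))
disc=(f[:,165:200].max(2)<30).astype(np.uint8)
for k in cv2.findContours(disc,0,2)[0]:
    if cv2.contourArea(k)>100: b=cv2.minEnclosingCircle(k);print("disc",b,cast(C,[[b[0][0]+165,b[0][1]]],.05))
d=(f[...,0].astype(int)-f[...,2])
t=cv2.medianBlur(((d>0)*255).astype(np.uint8),5)
for k in cv2.findContours(t,0,2)[0]:
    x,y,w,h=cv2.boundingRect(k)
    if 265<x<300 and 190<y<215 and w>50:print(x,y,w,h,"tray .019",cv2.minAreaRect(cast(C,k[:,0],.019)[:,:2].astype(np.float32)*1000))
E
```

```text
108 179 91 43
dock .04 ((568.40380859375, 229.32940673828125), (93.32830810546875, 240.1273651123047), 4.926578521728516)
mark [np.float64(181.45098039215685), np.float64(213.33333333333334)] [[0.53153484 0.15149757 0.043     ]]
disc ((17.0, 354.0), 33.615570068359375) [[0.16654448 0.15074139 0.05      ]]
disc ((13.3695650100708, 196.36956787109375), 9.022493362426758) [[0.57648693 0.15851174 0.05      ]]
disc ((14.5, 40.5), 26.767616271972656) [[1.00390817 0.15371522 0.05      ]]
279 199 82 46 tray .019 ((504.8515319824219, -220.7470703125), (219.0065460205078, 111.26026153564453), 83.88774108886719)
```

Tray centre is (0.505, -0.221) with yaw about -6°. Dial is about (0.576, 0.159) and dock yaw about 5°. These agree with each other, and the 219 x 111 mm tray size matches. I'll move above the dial and then look with the wrist camera.

```bash
R='.0249 -.0222 0 0 0 0'
python3 nudge.py '.0249 -.0222 0 0 0 0;.0249 -.0222 0 0 0 0;.0249 -.0222 0 0 0 0;.0249 -.0222 0 0 0 0;.0249 -.0222 0 0 0 0;.0249 -.0222 0 0 0 0;.0249 -.0222 0 0 0 0;.0249 -.0222 0 0 0 0'
python3 nudge.py '.0249 -.0222 0 0 0 0;.0249 -.0222 0 0 0 0;.0249 -.0222 0 0 0 0;.0249 -.0222 0 0 0 0;.0249 -.0222 0 0 0 0;.0249 -.0222 0 0 0 0;.0249 -.0222 0 0 0 0;.0249 -.0222 0 0 0 0'
python3 nudge.py '.0249 -.0222 0 0 0 0;.0249 -.0222 0 0 0 0;.0249 -.0222 0 0 0 0;.0249 -.0222 0 0 0 0;.0249 -.0222 0 0 0 0;.0249 -.0222 0 0 0 0;.0249 -.0222 0 0 0 0;.0249 -.0222 0 0 0 0'
python3 nudge.py '0 0 0 0 0 -6.6;0 0 0 0 0 -6.6;0 0 0 0 0 -6.6;0 0 0 0 0 -6.6;0 0 0 0 0 -6.6;0 0 0 0 0 -6.6;0 0 0 0 0 -6.6;0 0 0 0 0 -6.6' .05
python3 nudge.py '0 0 0 0 0 0;0 0 0 0 0 0'
python3 - <<'E'
from cell import bot, capture, read_state
from h import *
s=read_state();c=capture("wrist");f=c["frame"]
cv2.imwrite("pics/w1.png",f[...,::-1]);np.savez("w1.npz",f=f,K=c["camera_matrix"],T=c["T_tool_cam"],p=s["position"],r=s["tool_rot"])
print(s["position"],s["tool_rot"])
E
```

```text
t: 0.92
position: [0.3002, -0.2961, 0.2314]
tool_rot: [180.0, -0.0, 17.0]
ft_force: [-0.1, -1.2, 1.1]
grip_width: 0.0856
gripper_force: 0.0
t: 1.58
position: [0.4386, -0.0676, 0.2314]
tool_rot: [180.0, -0.0, 17.1]
ft_force: [1.0, 0.5, 0.8]
grip_width: 0.0851
gripper_force: 0.0
t: 2.25
position: [0.5769, 0.1605, 0.2311]
tool_rot: [180.0, 0.0, 17.1]
ft_force: [0.9, -0.5, 0.9]
grip_width: 0.0852
gripper_force: 0.0
t: 2.92
position: [0.5763, 0.1589, 0.2311]
tool_rot: [-180.0, 0.0, 70.2]
ft_force: [-0.7, 0.1, -0.1]
grip_width: 0.0503
gripper_force: 0.0
t: 3.08
position: [0.5763, 0.1589, 0.2312]
tool_rot: [-180.0, 0.0, 69.7]
ft_force: [0.6, -0.6, -0.8]
grip_width: 0.0501
gripper_force: 0.0
[0.57631371 0.15892854 0.23119093] [-1.79989976e+02  5.94917904e-03  6.96579817e+01]
```

View pics/w1.png

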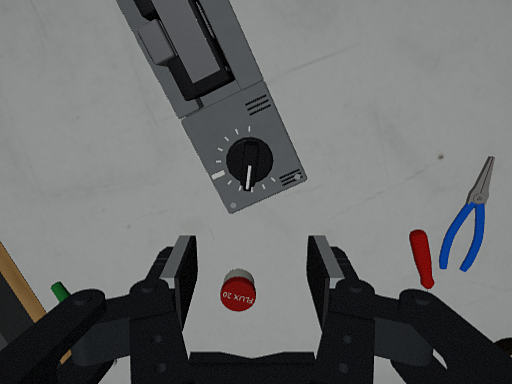

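The wrist view shows the disc at (249,160), the white pointer line from about (250,165) to (247,188), the off rib at (218,175) and the dock's near corners at (232,213) and (305,180). Next I'll turn those into world positions.

```bash
cat > m.py <<'E'
from h import *
d=np.load("w1.npz");f=d['f'];C=cam(dict(camera_matrix=d['K'],T_tool_cam=d['T']),dict(tool_rot=d['r'],position=d['p']))
v=f.max(2);b=cv2.GaussianBlur(v,(3,3),0)
x0,y0,x1,y1=205,125,300,205
w=(v[y0:y1,x0:x1]>135).astype(np.uint8)
for k in cv2.findContours(w,0,2)[0]:
    if cv2.contourArea(k)>15:
        r=cv2.minAreaRect(k+np.array([[[x0,y0]]]));bx=cv2.boxPoints(r);print("white",r)
        for z in(.043,.072):print(z,cast(C,[r[0]],z)[0].round(4))
        q=cast(C,bx,.072)[:,:2]; e=q-np.roll(q,-1,0); e=e[np.argmax((e**2).sum(1))];print("dir",np.degrees(np.arctan2(e[1],e[0])),np.linalg.norm(e))
k=max(cv2.findContours((v[y0:y1,x0:x1]<50).astype(np.uint8),0,2)[0],key=cv2.contourArea)
P=cast(C,k[:,0]+[x0,y0],.046)[:,:2].astype(np.float32);print("disc",cv2.minEnclosingCircle(P*1000),"bar z66 ctr")
# dock edges: gray segments by LSD on deck plane
l=cv2.createLineSegmentDetector().detect(v)[0][:,0]
for s in l:
    if np.hypot(*(s[2:]-s[:2]))>35 and s[1]<225 and s[3]<225 and 110<s[0]<320:
        A,B=cast(C,s.reshape(2,2),.04)[:,:2];e=B-A;print(s.round(0),A.round(4),B.round(4),"ang",np.degrees(np.arctan2(e[1],e[0])).round(1))
E
python3 m.py
```

```text
white ((276.0, 194.0), (20.0, 46.0), 90.0)
0.043 [0.5879 0.1181 0.043 ]
0.072 [0.5893 0.128  0.072 ]
dir -20.346045241749234 0.04316300876432388
white ((217.7845001220703, 174.16380310058594), (4.333112716674805, 12.86803150177002), 66.80140686035156)
0.043 [0.5402 0.1582 0.043 ]
0.072 [0.5457 0.1646 0.072 ]
dir 3.3687934058431255 0.011965874020224738
white ((214.0, 187.0), (18.0, 34.0), 0.0)
0.043 [0.5315 0.147  0.043 ]
0.072 [0.5378 0.1544 0.072 ]
dir -112.64057182522423 0.03294641545896132
white ((247.89024353027344, 176.98780822753906), (2.4294939041137695, 22.307172775268555), 6.34019136428833)
0.043 [0.5674 0.1449 0.043 ]
0.072 [0.5705 0.1525 0.072 ]
dir 63.43521918250506 0.02121119263069746
white ((292.0, 141.5), (33.0, 14.0), 90.0)
0.043 [0.6202 0.1636 0.043 ]
0.072 [0.6187 0.1695 0.072 ]
dir 72.00824505651188 0.029502422110045484
disc ((573.1787109375, 157.62046813964844), 27.110706329345703) bar z66 ctr
[151.   0. 192.  82.] [0.544  0.3237] [0.5504 0.2482] ang -85.1
[274. 102. 307. 177.] [0.616  0.2052] [0.6233 0.123 ] ang -84.9
[234.  80. 196.  99.] [0.5879 0.2365] [0.5484 0.2333] ang -175.4
[229.   0. 266.  84.] [0.6078 0.3002] [0.6144 0.2226] ang -85.1
[199.   0. 237.  82.] [0.5835 0.3093] [0.5896 0.2336] ang -85.4
[195.   3. 211.  37.] [0.5794 0.3086] [0.5821 0.2784] ang -84.9
[220.  67. 188.   0.] [0.5796 0.2515] [0.5741 0.3127] ang 95.1
[228. 213. 180. 123.] [0.534  0.1152] [0.5251 0.2179] ang 94.9
[307. 180. 231. 213.] [0.6218 0.1205] [0.537  0.1131] ang -175.0
[177. 118. 159.  83.] [0.5243 0.223 ] [0.5214 0.2582] ang 94.7
[185. 100. 166.  64.] [0.5374 0.236 ] [0.5344 0.2712] ang 94.7
[158.  81. 138.  43.] [0.5209 0.2601] [0.5184 0.2964] ang 93.8
[172.  53. 156.  21.] [0.5435 0.2781] [0.5409 0.3077] ang 95.0
[138.  31. 154.  62.] [0.5228 0.3057] [0.5251 0.2768] ang -85.3
```

The dock yaw is 4.95°. Three cues put the dial axis at about (0.5754, 0.161): the off mark, the dock edges and the pointer line. The bar lies at 63.4°, so q is about 58.5°. I'll align, descend and grip the bar.

```bash

python3 nudge.py '0 0 0 0 0 6.2;.0015 -.0017 .02 0 0 0;0 0 .028 0 0 0;0 0 .028 0 0 0;0 0 .028 0 0 0;0 0 .028 0 0 0;0 0 .028 0 0 0;0 0 .02 0 0 0'
python3 nudge.py '0 0 0 0 0 0;0 0 0 0 0 0;0 0 0 0 0 0;0 0 0 0 0 0;0 0 0 0 0 0' 0 30
```

```text
t: 3.8
position: [0.5746, 0.1609, 0.0489]
tool_rot: [-179.9, 0.1, 63.5]
ft_force: [0.4, 0.3, -0.6]
grip_width: 0.0498
gripper_force: 0.0
t: 4.22
position: [0.5754, 0.1615, 0.0528]
tool_rot: [-180.0, -0.0, 63.6]
ft_force: [-3.5, 4.2, -1.9]
grip_width: 0.0134
gripper_force: 31.1
```

```bash

python3 nudge.py '0 0 0 0 0 6.5;0 0 0 0 0 6.5;0 0 0 0 0 6.5;0 0 0 0 0 6.5;0 0 0 0 0 6.5;0 0 0 0 0 6.5;0 0 0 0 0 6.5;0 0 0 0 0 6.5'
python3 nudge.py '0 0 0 0 0 6.6;0 0 0 0 0 0;0 0 0 0 0 0'
python3 nudge.py '0 0 0 0 0 0;0 0 0 0 0 0;0 0 0 0 0 0' .05
python3 nudge.py '0 0 -.03 0 0 0;0 0 -.03 0 0 0;0 0 -.03 0 0 0;0 0 -.03 0 0 0;0 0 -.03 0 0 0;0 0 -.03 0 0 0;0 0 0 0 0 0;0 0 0 0 0 0' .085
python3 - <<'E'
from cell import bot, capture, read_state
from h import *
s=read_state();c=capture("wrist");f=c["frame"]
cv2.imwrite("pics/w2.png",f[...,::-1]);np.savez("w1.npz",f=f,K=c["camera_matrix"],T=c["T_tool_cam"],p=s["position"],r=s["tool_rot"])
print(s["position"],s["tool_rot"])
E
```

```text
t: 4.88
position: [0.5766, 0.16, 0.0528]
tool_rot: [179.9, -0.1, 11.3]
ft_force: [3.0, -9.9, -4.8]
grip_width: 0.0138
gripper_force: 30.8
t: 5.13
position: [0.5766, 0.1597, 0.0529]
tool_rot: [179.9, -0.1, 5.0]
ft_force: [2.9, -9.7, -3.5]
grip_width: 0.0132
gripper_force: 30.8
t: 5.38
position: [0.5762, 0.1613, 0.0526]
tool_rot: [-180.0, -0.1, 5.0]
ft_force: [0.4, -0.7, 0.0]
grip_width: 0.0487
gripper_force: 0.0
t: 6.05
position: [0.5761, 0.1614, 0.2334]
tool_rot: [-180.0, -0.2, 5.1]
ft_force: [-0.5, 0.1, 0.4]
grip_width: 0.0849
gripper_force: 0.0
[0.57612316 0.16138045 0.23344638] [-179.96821408   -0.22996096    5.06432092]
```

View pics/w2.png

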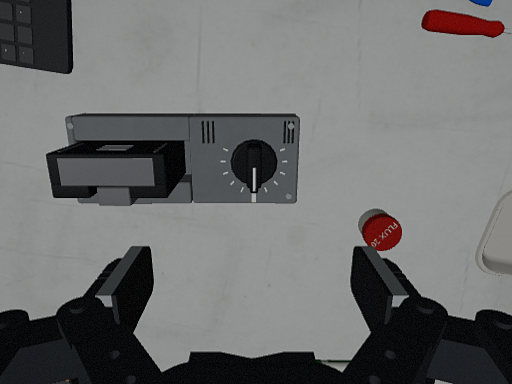

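The pointer line from (253,167) to (253,191) now aims at the off rib at (253,197). I'll check the angle and locate the pack top and tab.

```bash
python3 - <<'E'
from h import *
d=np.load("w1.npz");f=d['f'];C=cam(dict(camera_matrix=d['K'],T_tool_cam=d['T']),dict(tool_rot=d['r'],position=d['p']))
v=f.max(2)
w=(v[150:204,244:266]>120).astype(np.uint8)
for k in cv2.findContours(w,0,2)[0]:
    if cv2.contourArea(k)>8:
        k=k+np.array([[[244,150]]]);vx,vy,a,b=cv2.fitLine(k,2,0,.01,.01).ravel()
        r=cv2.boundingRect(k);P=cast(C,[[a,b],[a+10*vx,b+10*vy]],.072)
        e=P[1]-P[0];print(r,"ctr72",P[0].round(4),"ctr43",cast(C,[[a,b]],.043)[0].round(4),"dir",np.degrees(np.arctan2(e[1],e[0])))
l=cv2.createLineSegmentDetector().detect(v)[0][:,0]
for s in l:
    if np.hypot(*(s[2:]-s[:2]))>14 and max(s[1],s[3])<215 and min(s[1],s[3])>105 and 30<s[0]<310:
        A,B=cast(C,s.reshape(2,2),.096)[:,:2];A4,B4=cast(C,s.reshape(2,2),.04)[:,:2];e=B-A;print(s.round(0),"96:",A.round(4),B.round(4),"40:",A4.round(4),B4.round(4),np.degrees(np.arctan2(e[1],e[0])).round(1))
cv2.imwrite("pics/p.png",cv2.resize(f[100:215,35:310,::-1],None,fx=2.9,fy=2.9,interpolation=cv2.INTER_CUBIC)*2)
E
```

```text
(252, 193, 4, 9) ctr72 [0.5482 0.1583 0.072 ] ctr43 [0.5384 0.1573 0.043 ] dir -174.83716712420787
(253, 168, 2, 23) ctr72 [0.5657 0.1599 0.072 ] ctr43 [0.5576 0.159  0.043 ] dir -174.8371671242079
[252. 168. 252. 189.] 96: [0.5818 0.1628] [0.5631 0.1611] 40: [0.568  0.1615] [0.5456 0.1594] -174.8
[ 53. 196.  45. 154.] 96: [0.5422 0.3321] [0.5785 0.3353] 40: [0.5204 0.3647] [0.564  0.3685] 5.1
[ 47. 153.  69. 146.] 96: [0.58   0.3339] [0.5874 0.3154] 40: [0.5658 0.3668] [0.5746 0.3446] -68.4
[255. 191. 255. 168.] 96: [0.5622 0.1584] [0.5821 0.1599] 40: [0.5445 0.1561] [0.5683 0.158 ] 4.5
[ 89. 197.  54. 197.] 96: [0.5435 0.3005] [0.5407 0.3307] 40: [0.522  0.3267] [0.5187 0.3629] 95.3
[ 67. 113. 294. 113.] 96: [0.6141 0.315 ] [0.6304 0.1329] 40: [0.6067 0.3442] [0.6262 0.1256] -84.9
[191. 202.  99. 206.] 96: [0.5469 0.2131] [0.5366 0.2923] 40: [0.5261 0.2219] [0.5138 0.3168] 97.4
[300. 118. 296. 201.] 96: [0.6266 0.1281] [0.5563 0.1219] 40: [0.6218 0.1198] [0.5374 0.1124] -175.0
[184. 141. 185. 174.] 96: [0.6    0.2209] [0.5715 0.2185] 40: [0.5898 0.2312] [0.5556 0.2283] -175.2
[185.
[... 2967 characters left out ...]
243] 5.4
[126. 188.  98. 188.] 96: [0.5549 0.2691] [0.553  0.2926] 40: [0.5357 0.2891] [0.5334 0.3173] 94.5
[154. 153. 167. 144.] 96: [0.5876 0.2449] [0.5959 0.2347] 40: [0.5749 0.26  ] [0.5848 0.2477] -51.0
[294. 199. 294. 176.] 96: [0.5573 0.1239] [0.5785 0.1263] 40: [0.5386 0.1148] [0.564  0.1177] 6.7
[295. 169. 297. 119.] 96: [0.584  0.1263] [0.6254 0.1302] 40: [0.5706 0.1177] [0.6203 0.1224] 5.3
[188. 138. 187. 119.] 96: [0.6024 0.2174] [0.6176 0.2188] 40: [0.5927 0.227 ] [0.6109 0.2286] 5.1
[189. 119. 189. 141.] 96: [0.6177 0.2168] [0.6005 0.2162] 40: [0.6111 0.2263] [0.5904 0.2255] -178.0
[165. 182. 163. 154.] 96: [0.5632 0.2355] [0.587  0.2378] 40: [0.5457 0.2487] [0.5742 0.2514] 5.5
```

View pics/p.png

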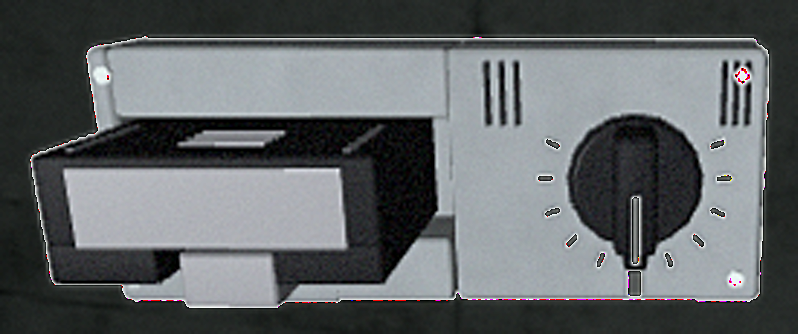

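The dial is within about 0.2° of off. The pack's top corners average to (0.564, 0.284) with sides of about 36 (bevelled) x 100 mm. The dial offset predicts (0.565, 0.2835), so the two agree. I'll go above the grip point (0.560, 0.283) at yaw 95.

```bash

python3 nudge.py '-.0013 -.0307 0 0 0 0;-.0013 -.0307 0 0 0 0;-.0013 -.0307 0 0 0 0;-.0013 -.0307 0 0 0 0;0 0 0 0 0 -6.9;0 0 0 0 0 -6.9;0 0 0 0 0 -6.9;0 0 0 0 0 -6.9' .085
python3 nudge.py '0 0 0 0 0 -6.9;0 0 0 0 0 -6.9;0 0 0 0 0 -6.9;0 0 0 0 0 -6.9;0 0 0 0 0 -6.9;0 0 0 0 0 -6.9;0 0 0 0 0 -6.9;0 0 0 0 0 -6.9'
python3 nudge.py '0 0 0 0 0 -6.9;0 0 0 0 0 0;0 0 0 0 0 0'
python3 - <<'E'
from cell import bot, capture, read_state
from h import *
s=read_state();c=capture("wrist");f=c["frame"];C=cam(c,s)
cv2.imwrite("pics/w3.png",f[...,::-1])
print(s["position"],s["tool_rot"])
print(proj(C,[[.56,.2832,.07],[.5395,.289,.07],[.5803,.285,.096]]).round(0))
E
```

```text
t: 6.77
position: [0.5587, 0.283, 0.2295]
tool_rot: [-180.0, 0.2, 33.0]
ft_force: [0.1, -0.5, 0.1]
grip_width: 0.085
gripper_force: 0.0
t: 7.43
position: [0.5589, 0.2828, 0.2296]
tool_rot: [-179.9, 0.1, 88.2]
ft_force: [0.7, 1.0, 0.3]
grip_width: 0.0852
gripper_force: 0.0
t: 7.68
position: [0.5591, 0.2828, 0.2301]
tool_rot: [-179.9, 0.0, 94.5]
ft_force: [-0.7, 0.3, -0.1]
grip_width: 0.0845
gripper_force: 0.0
[0.55906062 0.28276667 0.23009622] [-1.79893316e+02  3.11180025e-02  9.45429830e+01]
[[252. 168.]
 [230. 160.]
 [276. 175.]]
```

View pics/w3.png

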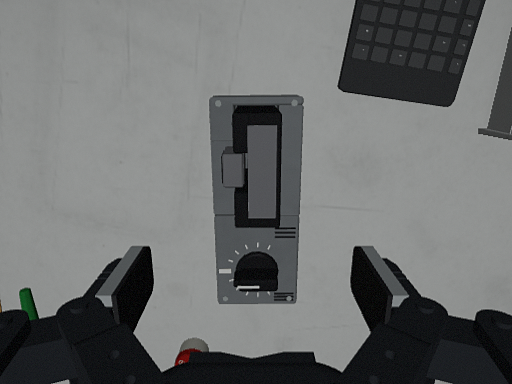

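From above, the tab's left edge is at column 222 and the pack's right wall at 281, so the middle is 251.5. The predicted grip pixel (252,168) matches. The pointer still aims left at the rib. I'll descend and squeeze.

```bash

python3 nudge.py '.0004 .0009 .02 0 0 -.4;0 0 .027 0 0 0;0 0 .027 0 0 0;0 0 .027 0 0 0;0 0 .027 0 0 0;0 0 .025 0 0 0;0 0 .016 0 0 0;0 0 .01 0 0 0'
python3 nudge.py '0 0 0 0 0 0;0 0 0 0 0 0;0 0 0 0 0 0;0 0 0 0 0 0;0 0 0 0 0 0;0 0 0 0 0 0' 0 50
```

```text
t: 8.4
position: [0.5592, 0.2829, 0.0497]
tool_rot: [-179.8, 0.1, 95.0]
ft_force: [-0.3, 0.1, 0.3]
grip_width: 0.0852
gripper_force: 0.0
t: 8.9
position: [0.5623, 0.284, 0.0552]
tool_rot: [179.7, -0.1, 95.1]
ft_force: [0.9, -1.0, 8.9]
grip_width: 0.0385
gripper_force: 49.8
```

The width reads 38.5 mm where 41.5 is expected, so I'll settle and check by eye before lifting.

```bash

python3 nudge.py '0 0 0 0 0 0;0 0 0 0 0 0'
python3 - <<'E'
from cell import bot, capture, read_state
from h import *
import numpy as np
s=read_state();c=capture("wrist");a=c["frame"][150:384,90:420];C=cam(capture("scene"));b=capture("scene")["frame"]
u=proj(C,[[.56,.283,.08]])[0].astype(int);print(u,s["grip_width"])
b=cv2.resize(b[u[1]-60:u[1]+60,max(u[0]-80,0):u[0]+80],(440,330),interpolation=cv2.INTER_CUBIC)
a=cv2.resize(a,(350,330))
cv2.imwrite("pics/g.png",np.clip(np.hstack([a,b])[...,::-1].astype(int)*2,0,255))
E
```

```text
t: 9.07
position: [0.5624, 0.284, 0.0552]
tool_rot: [179.7, -0.1, 95.1]
ft_force: [0.7, -0.4, 9.5]
grip_width: 0.0387
gripper_force: 49.8
[182 286] 0.038740185549459086[ WARN:0@0.698] global loadsave.cpp:1063 imwrite_ Unsupported depth image for selected encoder is fallbacked to CV_8U.
```

View pics/g.png

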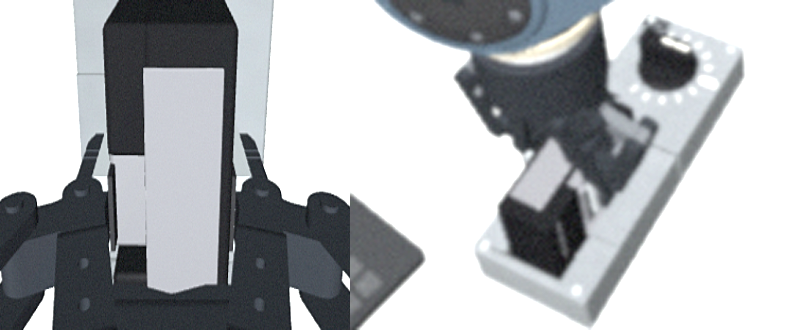

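The left pad bears on the pressed tab (at the 1.5 mm flush position) and the right pad on the plain wall. I'll lift slowly and watch the force.

```bash

python3 nudge.py '0 0 -.004 0 0 0;0 0 -.004 0 0 0;0 0 -.004 0 0 0'
python3 nudge.py '0 0 -.006 0 0 0;0 0 -.006 0 0 0;0 0 -.006 0 0 0'
```

```text
t: 9.47
position: [0.561, 0.2835, 0.0651]
tool_rot: [179.9, -0.0, 95.1]
ft_force: [4.2, 0.6, -4.7]
grip_width: 0.0387
gripper_force: 51.6
t: 9.72
position: [0.5606, 0.2834, 0.083]
tool_rot: [180.0, -0.0, 95.2]
ft_force: [4.4, 1.4, -4.5]
grip_width: 0.0387
gripper_force: 51.3
```

It lifted cleanly, with force close to the pack's weight. I'll raise it further and carry it over to the tray.

```bash

python3 nudge.py '0 0 -.015 0 0 0;0 0 -.02 0 0 0;0 0 -.02 0 0 0;0 0 -.015 0 0 0;0 0 -.007 0 0 0;0 0 0 0 0 0;-.01 -.002 0 0 0 0;-.02 -.004 0 0 0 0'
python3 nudge.py '-.0315 -.0064 0 0 0 0;-.0315 -.0064 0 0 0 0;-.0315 -.0064 0 0 0 0;-.0315 -.0064 0 0 0 0;-.0315 -.0064 0 0 0 0;-.0315 -.0064 0 0 0 0;-.0315 -.0064 0 0 0 0;-.0315 -.0064 0 0 0 0'
python3 nudge.py '-.0315 -.0064 0 0 0 0;-.0315 -.0064 0 0 0 0;-.0315 -.0064 0 0 0 0;-.0315 -.0064 0 0 0 0;-.0315 -.0064 0 0 0 0;-.0315 -.0064 0 0 0 0;-.018 -.0036 0 0 0 0;-.008 -.002 0 0 0 0'
python3 nudge.py '0 0 0 0 0 5.5;0 0 0 0 0 5.5;0 0 0 0 0 0;0 0 0 0 0 0'
python3 - <<'E'
from cell import bot, capture, read_state
from h import *
s=read_state();print(s["position"],s["tool_rot"],s["grip_width"])
f=capture("scene")["frame"];w=capture("wrist")["frame"]
cv2.imwrite("pics/c.png",np.hstack([cv2.resize(f,(400,300)),cv2.resize(w,(400,300))])[...,::-1])
E
```

```text
t: 10.38
position: [0.5561, 0.2532, 0.1579]
tool_rot: [-179.9, 0.0, 95.3]
ft_force: [0.5, -0.6, -3.2]
grip_width: 0.0382
gripper_force: 54.5
t: 11.05
position: [0.5271, -0.0045, 0.158]
tool_rot: [-179.8, -0.0, 95.2]
ft_force: [0.4, 0.8, -3.2]
grip_width: 0.0384
gripper_force: 54.5
t: 11.72
position: [0.5026, -0.2231, 0.158]
tool_rot: [-179.9, -0.1, 95.0]
ft_force: [0.2, 0.5, -1.7]
grip_width: 0.0386
gripper_force: 54.5
t: 12.05
position: [0.5037, -0.2202, 0.1586]
tool_rot: [-179.9, -0.0, 84.3]
ft_force: [0.2, 0.2, -2.8]
grip_width: 0.0382
gripper_force: 54.5
[ 0.5036605  -0.22021081  0.15855206] [-1.79913361e+02 -4.04752213e-02  8.43418368e+01] 0.03824216964058469
```

View pics/c.png

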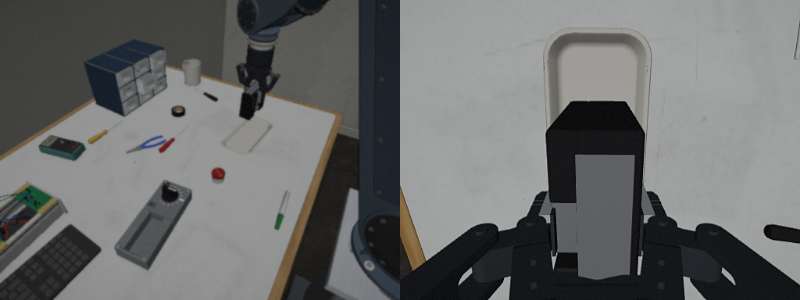

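The pack is held upright over the tray and aligned with it. I'll lower it, feeling for contact over the last centimetre.

```bash

python3 nudge.py '0 0 .02 0 0 0;0 0 .025 0 0 0;0 0 .025 0 0 0;0 0 .02 0 0 0;0 0 .01 0 0 0;0 0 0 0 0 0;0 0 0 0 0 0'
python3 nudge.py '0 0 .004 0 0 0;0 0 .003 0 0 0;0 0 0 0 0 0;0 0 0 0 0 0'
python3 nudge.py '0 0 .0015 0 0 0;0 0 0 0 0 0;0 0 0 0 0 0'
```

```text
t: 12.73
position: [0.5045, -0.2207, 0.0596]
tool_rot: [-180.0, -0.0, 84.2]
ft_force: [-0.3, 0.0, -1.5]
grip_width: 0.0383
gripper_force: 54.5
t: 13.07
position: [0.5044, -0.2208, 0.0527]
tool_rot: [180.0, 0.0, 84.2]
ft_force: [-0.4, 0.5, -2.4]
grip_width: 0.0384
gripper_force: 54.5
t: 13.32
position: [0.5043, -0.2208, 0.0509]
tool_rot: [180.0, 0.0, 84.2]
ft_force: [0.3, 0.4, -2.8]
grip_width: 0.0384
gripper_force: 54.5
```

```bash

python3 nudge.py '0 0 .001 0 0 0;0 0 0 0 0 0;0 0 0 0 0 0'
python3 nudge.py '0 0 .001 0 0 0;0 0 0 0 0 0;0 0 0 0 0 0'
python3 nudge.py '0 0 .0008 0 0 0;0 0 0 0 0 0;0 0 0 0 0 0'
```

```text
t: 13.57
position: [0.5042, -0.2207, 0.0497]
tool_rot: [-180.0, -0.0, 84.2]
ft_force: [0.3, -0.4, -2.7]
grip_width: 0.0385
gripper_force: 54.5
t: 13.82
position: [0.5045, -0.2208, 0.0493]
tool_rot: [180.0, 0.0, 84.2]
ft_force: [-2.0, 0.2, 5.5]
grip_width: 0.0387
gripper_force: 56.8
t: 14.07
position: [0.5046, -0.2209, 0.0492]
tool_rot: [180.0, 0.0, 84.2]
ft_force: [-3.0, 2.1, 14.1]
grip_width: 0.0381
gripper_force: 59.5
```

The pack touches down at 0.0493, as predicted. I'll ease off slightly, open and rise.

```bash

python3 nudge.py '0 0 -.0008 0 0 0;0 0 0 0 0 0'
python3 nudge.py '0 0 0 0 0 0;0 0 0 0 0 0;0 0 0 0 0 0;0 0 0 0 0 0;0 0 0 0 0 0' .085
python3 nudge.py '0 0 -.01 0 0 0;0 0 -.025 0 0 0;0 0 -.03 0 0 0;0 0 -.03 0 0 0;0 0 -.03 0 0 0;0 0 -.025 0 0 0;0 0 0 0 0 0'
python3 nudge.py '.025 0 0 0 0 0;.03 0 0 0 0 0;.03 0 0 0 0 0;.03 0 0 0 0 0;.03 0 0 0 0 0;.02 0 0 0 0 0;0 0 0 0 0 0;0 0 0 0 0 0'
python3 - <<'E'
from cell import bot, capture, read_state
from h import *
s=read_state();print(s["position"])
f=capture("scene")["frame"];c=capture("top");t=c["frame"];w=capture("wrist")["frame"]
print("tab/pack", proj(cam(c),[[.5,-.22,.09]]))
cv2.imwrite("pics/e.png",np.vstack([np.hstack([cv2.resize(f[100:292,140:396],(400,300)),cv2.resize(w,(400,300))]),np.hstack([cv2.resize(t[150:270,220:380],(400,300)),cv2.resize(t[160:240,100:207],(400,300))])])[...,::-1])
E
```

```text
t: 14.23
position: [0.5045, -0.2208, 0.0493]
tool_rot: [180.0, 0.0, 84.2]
ft_force: [-1.6, 2.0, 8.4]
grip_width: 0.0387
gripper_force: 57.5
t: 14.65
position: [0.5043, -0.2207, 0.0487]
tool_rot: [180.0, -0.0, 84.2]
ft_force: [-0.5, 0.3, -0.2]
grip_width: 0.0848
gripper_force: 0.0
t: 15.23
position: [0.5062, -0.2217, 0.2047]
tool_rot: [179.5, 0.2, 84.2]
ft_force: [1.3, -0.3, -0.1]
grip_width: 0.085
gripper_force: 0.0
t: 15.9
position: [0.521, -0.056, 0.1989]
tool_rot: [180.0, 0.0, 84.3]
ft_force: [0.1, 0.2, 1.0]
grip_width: 0.0848
gripper_force: 0.0
[ 0.52100007 -0.05599539  0.19893694]
tab/pack [[323.59796341 222.40375064]]
```

View pics/e.png

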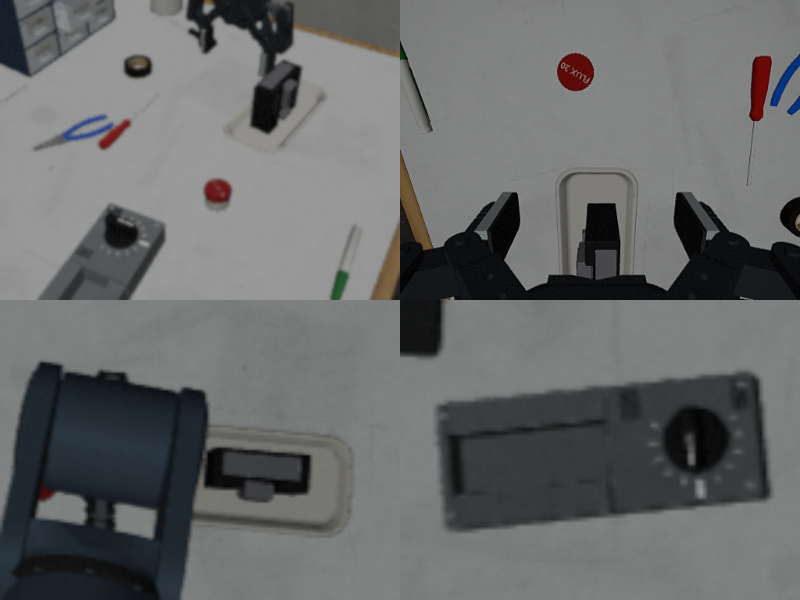

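The pack stands upright on the tray floor, the well is empty, the dial points at the off rib, and the jar and driver have not moved. The robot touches nothing, so I'll hand in.

```bash
python3 -c "
from cell import bot, capture, read_state
print(bot.close_job())"
```

```text
the job is handed in; nothing more can be done
None
```

The job is handed in: I turned the dial to off, then took the pack out with the tab squeezed in, and it stands upright in the tray with the jar and screwdriver undisturbed.

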